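# Fit the dial thermometer into the inclined pocket of the pipe spool

## Robot

A 6-joint arm with a two-finger parallel gripper is mounted at the origin on a cart in front of the work surface, level with it; the furniture and walls round the work are solid. World frame = base frame: x ahead of the robot, y to its left, z up, the work surface at z = 0. Lengths are in m, angles in rad, forces in N, time in s.
With the tool pointing down it reaches from about 0.25 to 0.85 m from the base axis. Payload 12.5 kg.
Tool frame: the origin (TCP) lies at the very end of the fingers, on their centre line; the grasp point (between the pads) lies 19 mm behind it; z points along the fingers, y is the line along which they close (so a half turn about z gives the same grasp; the last joint's range is limited). The gripper opens to 93 mm and grips with 3 to 60 N. Pads are 15 mm wide; open, the fingers measure 128 mm over their backs; the gripper's body (75 mm by 188 mm) begins 65 mm behind the grasp point.
Start: joints at [1.22, 0.351, 1.652, -0, 1.139, -0.085], TCP at [0.144, 0.531, 0.219] pointing down, gripper open.
Joint ranges: [-2.75, 2.75], [-0.79, 2.1], [0.01, 2.65], [-1.57, 4.71], [0.07, 3.14], [-2.87, 2.87]. Speed limits (rad/s): [2.22, 2.22, 2.79, 3.14, 3.14, 3.14].

## Interface

Orientations are given as a unit quaternion [x, y, z, w].
In Python, from bench import ctrl gives the robot as it stands.
- The arm moves only by the shell command python3 -m creep 'ROWS' [FORCE]. ROWS is JSON, a list of rows, each a list of 3 entries, a list of its own where there are three numbers: the shift along the tool's x, y, z scaled (see below), then the turn about the tool's z scaled (see below), then the opening, from -1 (shut) to 1 (fully open). In form: [[[dx, dy, dz], yaw, grip], ...]. A call has exactly 8 rows; each row is the pose to reach, as a shift and turn from the pose commanded when the call began, along the tool's axes at that moment; what a row does not reach only later rows make up. The controller multiplies each number of a shift by 1 m and each number of a turn by pi/2 rad. A row lasts 1/12 s, in which the tool goes at most 41.7 mm and 7.16 degrees, less where a joint would pass 70% of its speed; a pose out of reach is approached as far as the arm can. A call with a number of a shift or a turn outside -1 to 1 is refused whole. A call with a gripper value outside its range is refused whole. The fingers move at their own pace and stop on an object; FORCE is the grip in N (left out, the last holds). Time passes only in rows, so rows that repeat a pose let the fingers close, or fill a call up. It gives the time, the measured TCP pose, the force, the opening and the grip force at its end, in the units of the state.
- ctrl.get_state(): the state, without advancing time (a new reading comes with each control period).
- ctrl.grab_frame(name): name is "scene" or "top"; returns the picture (384x512x3 uint8, blue, green, red); there is no depth.
- ctrl.calibration(name): a dict with "vertical_fov" (degrees; the focal length in pixels is half the picture's height over the tangent of half this angle, whatever the lens; pixels are square), "cx", "cy" (the principal point, pixels), "k1" (the pictures are not rectified: a ray, as slopes to the right and down, at radius r is drawn at 1 + k1 r^2 times it, then the intrinsics apply), "rvec" (rotation vector, rad) and "tvec" (3), from world to camera coordinates, as OpenCV has them. Camera axes: x right, y down, z forward; pixel columns grow to the right and rows downward; lengths in m; the calibration is good to about 2 mm. A picture is of the moment at which its call begins. calibration takes no time and is no camera call.
- ctrl.job_done(): hands the job in; it is judged then, once.
The state is a dict: "t": time; "joints": joint angles; "qd": joint speeds; "joint_torque": joint torques, N m; "position": TCP position; "eef_rot": TCP orientation; "ft_force": force on the tool from outside, world axes, zero at the start; "wrist_torque": the same for the moment, N m; "width": opening from 0.0 (shut) to 1.0 (fully open); "grasp_force": force on a finger pad.
Only numpy, scipy, OpenCV 4.12 (cv2) and the standard library are available. Lean on these libraries where they do the work, as an engineer would, in place of code of your own. Each camera call takes 0.05 s, during which the arm holds its last target. There are 200 camera calls.

## Task

Get this pipe piece ready for the flow test bench: pull the yellow protective plug out of the inclined thermometer pocket and put it in the open tin. Then take the dial thermometer out of the wooden rest and push its stem gently down the pocket until it is fully home, its brass collar flat on the pocket's mouth, and let go. Leave the other things lying about where they are.

Things in the scene. Friction and masses are not known exactly. Their poses are not given: they have to be found in the camera images.
- pocket: steel thermometer pocket on the grey pipe, leaning 30 degrees from vertical: mouth 24 mm in diameter, below it a hexagon 33 mm wide. Origin: centre of the mouth, 122 mm above the cart top. z axis: outwards and up along the bore, which runs from the origin along -z, 9.6 mm in diameter, 58 mm deep; y axis level. Fixed
- spool: grey flanged pipe piece, 180 mm long along its x axis, flanges 105 mm in diameter at both ends, pipe 34 mm in diameter, held by wooden chocks. Origin: on the cart top under its middle. The pocket's mouth lies at x = -4, z = 122 mm in this frame and leans to -x. Fixed
- plug: yellow plastic plug that closes the pocket. Origin: centre of the underside of its flange, which rests on the pocket's mouth; z axis along its grip, away from the shank. Ribbed round grip 16 mm in diameter from z = 9 to 36 mm, flange 20 mm in diameter, 3 mm thick, shank 8.8 mm in diameter from z = 0 down to -20 mm. 12 g
- thermometer: dial thermometer upright in the wooden rest, dial up. Origin: centre of the underside of its brass collar (18 mm wide, z = 0 to 6 mm), which rests on the block's top; z axis from stem to dial. Stem 8 mm in diameter from z = 0 down to -55 mm, end tapered; neck 12 mm wide to z = 32 mm; round steel dial case 44 mm in diameter, z = 32 to 48 mm. 90 g; any turn about z will do
- rest: light wooden rest block 50 x 96 x 62 mm with two bores 9.6 mm in diameter and 58 mm deep in its top; the thermometer stands in the one at y = -22 mm, the one at y = +26 mm is empty. Origin: centre of its underside. Fixed
- tin: open sheet-metal tin with brass plugs and black rings on its floor, inside 86 mm (its x) by 126 mm (its y), rim 34 mm above the cart top, floor 2 mm thick; the lid stands open along its +x side (away from the pipe piece), up to 130 mm high. Origin: centre of its underside. Fixed
- oil_bottle: cream squeeze bottle with red needle spout, 41 mm in diameter, 110 mm high, standing; origin at the centre of its underside. Bystander
- tape: roll of brown tape lying flat, 100 mm across, 25 mm high; origin at the centre of its underside. Bystander
- loupe: black eye loupe standing on its wide rim, 37 mm in diameter, 26 mm high; origin at the centre of its underside. Bystander
- marker: black felt marker with red cap lying along its y axis, 130 mm long, 13 mm thick; origin at the middle of its underside. Bystander

How it is judged:
On the way, in this order (a step that is already met when the one before it is completed fails the run):
1. the plug is out of the pocket (distance between plug and pocket above 0.04 m), for 0.2 s.
2. the thermometer's stem is down the pocket (distance between thermometer and pocket below 0.003 m and angle between the z axis of thermometer and the z axis of pocket, either way round below 0.08 rad), for 0.2 s.
At the end, for the whole second after the job is handed in: The thermometer sits in the pocket with its collar within 3 mm of the mouth and its axis within 0.08 rad (4.6 degrees) of the bore, at rest; the yellow plug lies at rest inside the walls of the tin, its flange less than 42 mm above the cart top (all of step 2 and linear speed of each of thermometer, plug below 0.02 m/s and x of plug in the frame of tin between -0.045 and 0.045 m and y of plug in the frame of tin between -0.065 and 0.065 m and height (world z) of plug below 0.042 m); the robot touches nothing.
It fails at once if the thermometer is forced against the pipe piece or the pocket with more than 40 N (contact force between thermometer and pocket above 40 N or contact force between thermometer and spool above 40 N).
It fails at once if a bystander (oil bottle, tape, loupe, marker) is moved more than 30 mm (distance of any of oil_bottle, tape, loupe, marker from where it was at the start of the episode above 0.03 m).
It also fails if it takes over 66 s, if anything falls off the work surface, if the arm or the gripper's body presses on something with over 40 N, if the wrist force passes 120 N, or if a joint passes its speed limit or range.

## Working session

There is one attempt and no reset: what is moved stays moved. The work goes in short steps, Python scripts to look and compute and a shell command to move; the robot and the scene stay as the last step left them, time stands still between calls to the robot, and variables do not carry over. Pictures are saved under pics/ and viewed, at most 10 in all, crops included, and the job is handed in when it is done.

```bash
mkdir -p pics; ls; python3 - <<'E'
from bench import ctrl
import cv2
for n in("scene","top"):
    cv2.imwrite(f"pics/{n}0.png",cv2.resize(ctrl.grab_frame(n),(800,600),interpolation=cv2.INTER_CUBIC)); print(ctrl.calibration(n))
print(ctrl.get_state())
E
```

```text
pics
{'vertical_fov': 49.78599969547516, 'cx': 257.6361073155302, 'cy': 193.12418593463156, 'k1': -0.09053761872137792, 'rvec': array([ 0.7389171 , -2.61341861,  1.13522575]), 'tvec': array([0.44025886, 0.2867313 , 0.71765246])}
{'vertical_fov': 53.87555837688505, 'cx': 254.31836818604376, 'cy': 186.56470455215438, 'k1': -0.10291196460228777, 'rvec': array([ 2.15538748, -2.17213767,  0.11379826]), 'tvec': array([-0.00950153,  0.54347706,  0.87727272])}
{'t': 0.1, 'joints': array([ 1.22035531e+00,  3.51162430e-01,  1.65233556e+00,  1.49093225e-05,
        1.13908482e+00, -8.45858069e-02]), 'qd': array([-0.00019432, -0.00074236, -0.001771  ,  0.0014208 ,  0.00204542,
       -0.00191564]), 'joint_torque': array([ 6.24862860e-04, -4.98019660e+01, -2.85706025e+01,  7.00272457e-02,
        2.38896761e-02, -4.23993606e-05]), 'position': array([0.14436685, 0.53041014, 0.2181755 ]), 'eef_rot': array([ 1.32539562e-01,  9.91177592e-01, -4.81951329e-04, -1.13448539e-04]), 'ft_force': array([-0.15391295, -0.04107224, -0.45226505]), 'wrist_torque': array([0.00770049, 0.0064459 , 0.02320406]), 'grasp_force': 0.0, 'width': 0.9956962355955813}
```

View pics/scene0.png

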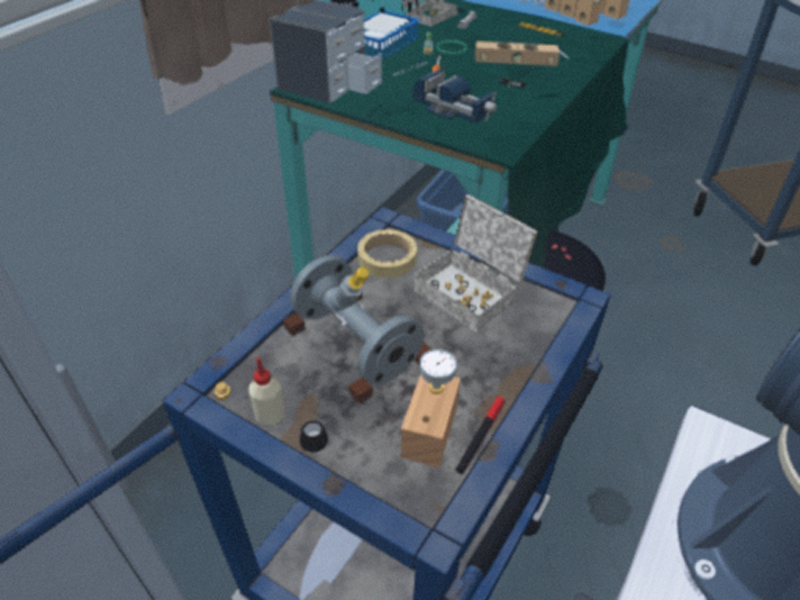

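View pics/top0.png

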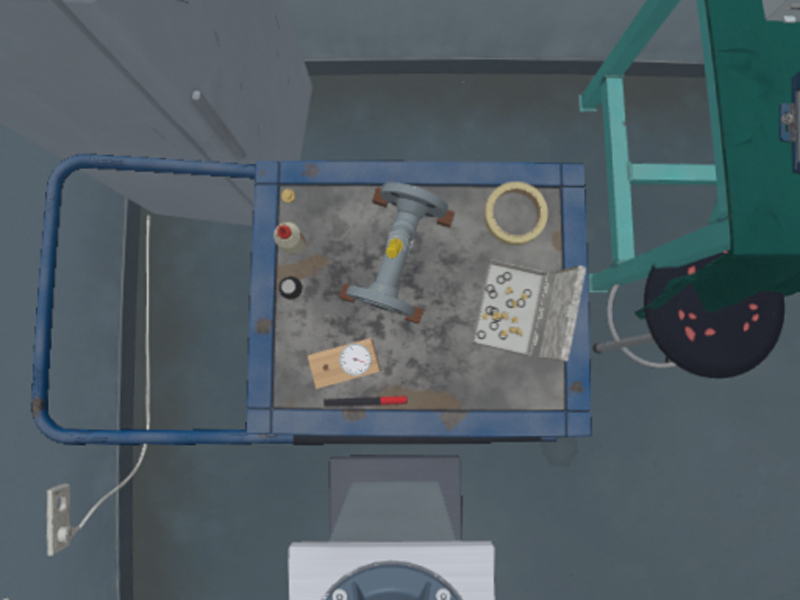

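The pictures show the tin at right, the plug at about (395,246) in top/(358,280) in scene, and the thermometer dial at (355,359) in top/(438,364) in scene. Next, enlarged crops.

```bash
cat > h.py <<'E'
import numpy as np, cv2
from bench import ctrl
from scipy.spatial.transform import Rotation as R
def cam(n):
    c=ctrl.calibration(n); f=192/np.tan(np.radians(c['vertical_fov'])/2)
    K=np.array([[f,0,c['cx']],[0,f,c['cy']],[0,0,1]]); return K,np.array([c['k1'],0,0,0.]),cv2.Rodrigues(c['rvec'])[0],np.array(c['tvec'])
def ray(n,uv):
    K,D,Rm,t=cam(n); p=cv2.undistortPoints(np.array([[uv]],float),K,D)[0,0]
    d=Rm.T@np.array([p[0],p[1],1]); return -Rm.T@t,d/np.linalg.norm(d)
def atz(n,uv,z):
    o,d=ray(n,uv); return o+d*(z-o[2])/d[2]
def tri(a,b):  # top uv, scene uv
    o1,d1=ray('top',a);o2,d2=ray('scene',b)
    s=np.linalg.lstsq(np.c_[d1,-d2],o2-o1,rcond=None)[0]
    p,q=o1+s[0]*d1,o2+s[1]*d2; return (p+q)/2,np.linalg.norm(p-q)
def proj(n,P):
    K,D,Rm,t=cam(n); return cv2.projectPoints(np.array(P,float).reshape(-1,1,3),cv2.Rodrigues(Rm)[0],t,K,D)[0][:,0]
def shot(n,name,x,y,w,h,s):
    cv2.imwrite(f'pics/{name}.png',cv2.resize(ctrl.grab_frame(n)[y:y+h,x:x+w],None,fx=s,fy=s,interpolation=cv2.INTER_CUBIC))
E
python3 - <<'E'
from h import *
print(ray('top',(256,192)),ray('scene',(256,192)))
shot('top','t1',190,110,190,145,4)
shot('scene','s1',180,140,190,145,4)
E
```

```text
(array([ 0.44497948, -0.01662128,  0.93101129]), array([ 0.09417487, -0.00112442, -0.99555504])) (array([0.21858425, 0.51245003, 0.69331353]), array([ 0.37075439, -0.62826043, -0.683981  ]))
```

View pics/t1.png

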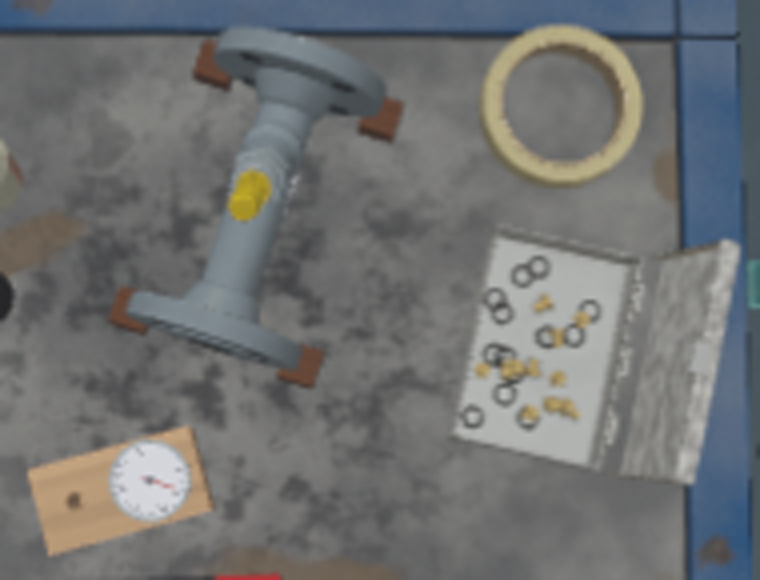

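View pics/s1.png

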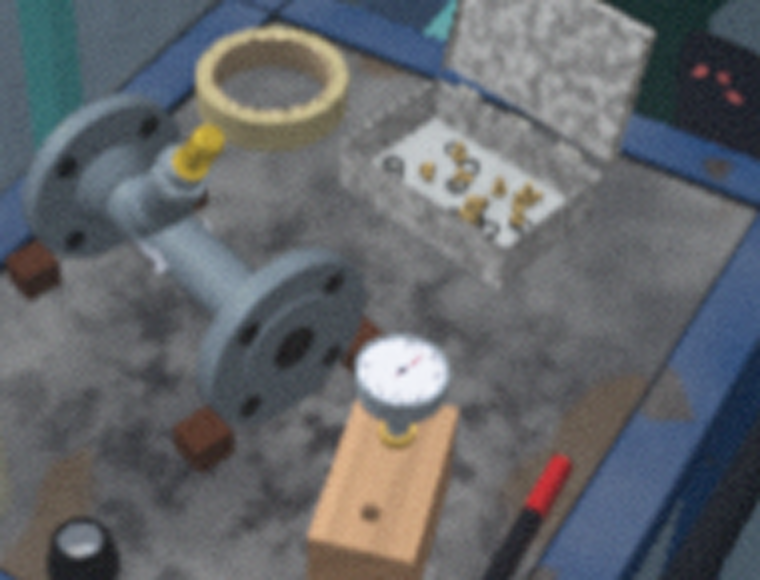

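```bash
cat >> h.py <<'E'
T=lambda u,v:((u+.5)/4-.5+190,(v+.5)/4-.5+110)
S=lambda u,v:((u+.5)/4-.5+180,(v+.5)/4-.5+140)
E
python3 - <<'E'
from h import *
np.set_printoptions(precision=4,suppress=True)
print('dial',tri(T(149.5,481),S(403,370)),atz('top',T(149.5,481),.11),atz('scene',S(403,370),.11))
print('hole',tri(T(73.5,500),S(370,512)),atz('top',T(73.5,500),.062),atz('scene',S(370,512),.062))
print('collar',atz('scene',S(398,435),.066))
print('tip',tri(T(243,207),S(209,138))); print('flange',tri(T(257,184),S(192,166)))
for z in(.055,.06,.065):
  n=(atz('top',T(128,298),z)+atz('top',T(303,369),z))/2; f=(atz('top',T(217,42),z)+atz('top',T(386,98),z))/2
  print(z,n,f,np.linalg.norm(n-f),np.degrees(np.arctan2(*(f-n)[[1,0]])),np.linalg.norm(atz('top',T(128,298),z)-atz('top',T(303,369),z)),'nearface',atz('scene',S(293,347),z))
for p in [(497,230),(632,262),(598,468),(456,436)]: print('tinrim',atz('top',T(*p),.034))
for p in [(383,158),(430,118),(570,200),(512,248)]: print('tinfloor',atz('scene',S(*p),.002))
E
```

```text
dial (array([0.4401, 0.0456, 0.109 ]), np.float64(0.001496694874208786)) [0.4408 0.0458 0.11  ] [0.439  0.0462 0.11  ]
hole (array([0.429 , 0.0929, 0.0605]), np.float64(0.0020774502302920252)) [0.43   0.0931 0.062 ] [0.4275 0.0935 0.062 ]
collar [0.4375 0.049  0.066 ]
tip (array([ 0.583 , -0.0065,  0.1488]), np.float64(0.0014559737951456927))
flange (array([ 0.6008, -0.0142,  0.1159]), np.float64(0.0030817650469961))
0.055 [0.5258 0.0117 0.055 ] [ 0.6828 -0.0402  0.055 ] 0.16529735012364685 -18.274387486481043 0.11020015173049669 nearface [0.5159 0.0186 0.055 ]
0.06 [0.5253 0.0115 0.06  ] [ 0.6814 -0.04    0.06  ] 0.16435388425760958 -18.274387486481032 0.10957116353732792 nearface [0.5136 0.0225 0.06  ]
0.065 [0.5249 0.0114 0.065 ] [ 0.68   -0.0399  0.065 ] 0.16341041839157222 -18.27438748648104 0.10894217534415919 nearface [0.5113 0.0263 0.065 ]
tinrim [ 0.5888 -0.1574  0.034 ]
tinrim [ 0.5688 -0.2387  0.034 ]
tinrim [ 0.4456 -0.2143  0.034 ]
tinrim [ 0.4655 -0.13    0.034 ]
tinfloor [ 0.5766 -0.1894  0.002 ]
tinfloor [ 0.57   -0.2401  0.002 ]
tinfloor [ 0.4594 -0.217   0.002 ]
tinfloor [ 0.4712 -0.1596  0.002 ]
```

```bash
cat >> h.py <<'E'
def rel(x,y,z,yaw=None):  # yaw = heading of tool y in world, deg
    s=ctrl.get_state(); M=R.from_quat(s['eef_rot']).as_matrix(); cur=np.degrees(np.arctan2(M[1,1],M[0,1]))
    d=M.T@(np.array([x,y,z])-s['position'])
    t=0 if yaw is None else -(((yaw-cur+90)%180)-90)/90   # tool z is down
    print('shift',d.round(4),'turn',round(t,4),'pos',s['position'].round(4),'cur yaw',cur.round(2),'F',s['ft_force'].round(2),'w',round(s['width']*93,1),'g',round(s['grasp_force'],2),'t',s['t'])
E
python3 -c "
from h import *
rel(.587,-.009,.22,71.7)"
```

```text
shift [-0.5688 -0.4043 -0.0014] turn 0.0341 pos [0.1444 0.5305 0.2183] cur yaw 74.77 F [ 0.26 -0.43  0.01] w 93.3 g 0.0 t 0.2
```

```bash
python3 -m creep '[[[-0.035,-0.025,0],0,1],[[-0.07,-0.05,0],0,1],[[-0.105,-0.075,0],0,1],[[-0.14,-0.1,0],0.01,1],[[-0.175,-0.125,0],0.02,1],[[-0.21,-0.15,0],0.03,1],[[-0.245,-0.175,0],0.034,1],[[-0.28,-0.2,0],0.034,1]]' 20; python3 -c "
from h import *
rel(.587,-.009,.22,71.7)"
```

```text
t: 0.87
position: [0.3561, 0.2707, 0.2188]
eef_rot: [0.159, 0.987, 0.0, 0.0]
ft_force: [0.4, 0.3, -1.0]
width: 0.996
grasp_force: 0.0
shift [-0.3071 -0.193  -0.0012] turn -0.0001 pos [0.3561 0.2707 0.2188] cur yaw 71.69 F [ 0.43  0.26 -0.96] w 92.7 g 0.0 t 0.8667
```

```bash
python3 -m creep '[[[-0.035,-0.022,0],0,1],[[-0.07,-0.044,0],0,1],[[-0.105,-0.066,0],0,1],[[-0.14,-0.088,0],0,1],[[-0.175,-0.11,0],0,1],[[-0.21,-0.132,0],0,1],[[-0.245,-0.154,0],0,1],[[-0.27,-0.17,0],0,1]]'; python3 -m creep '[[[-0.02,-0.01,0],0,1],[[-0.028,-0.015,0],0,0.2],[[-0.028,-0.015,0],0,0],[[-0.028,-0.015,0],0,0],[[-0.028,-0.015,0],0,0],[[-0.028,-0.015,0],0,0],[[-0.028,-0.015,0],0,0],[[-0.028,-0.015,0],0,0]]'; python3 -c "
from h import *
rel(.587,-.009,.1265,71.7)
shot('scene','s2',180,100,190,145,4)"
```

```text
t: 1.53
position: [0.5598, 0.0235, 0.2185]
eef_rot: [0.16, 0.987, -0.0, 0.0]
ft_force: [0.2, 0.6, 0.8]
width: 1.001
grasp_force: 0.0
t: 2.2
position: [0.5799, 0.004, 0.2189]
eef_rot: [0.158, 0.987, 0.0, 0.0]
ft_force: [-0.1, -0.1, 0.4]
width: 0.545
grasp_force: 0.0
shift [-0.0108 -0.0101  0.0924] turn 0.0007 pos [0.5799 0.004  0.2189] cur yaw 71.76 F [-0.13 -0.08  0.42] w 50.7 g 0.0 t 2.2
```

View pics/s2.png

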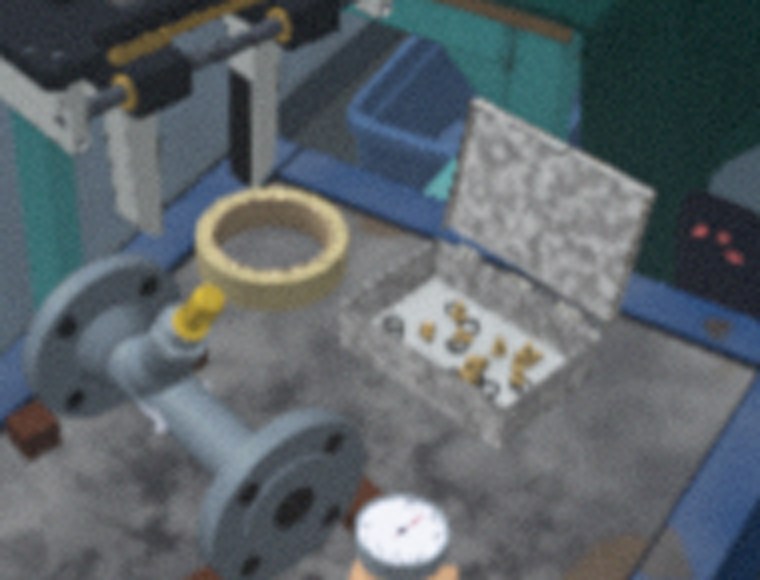

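The open gripper is hovering upper left of the plug, with its tips around (141,222) and (262,182), and the plug is at (199,310) in the crop. Next I descend.

```bash
python3 -m creep '[[[-0.005,-0.005,0.0],0,0],[[-0.0105,-0.01,0.02],0,0],[[-0.0105,-0.01,0.045],0,0],[[-0.0105,-0.01,0.07],0,0],[[-0.0105,-0.01,0.09],0,0],[[-0.0105,-0.01,0.092],0,0],[[-0.0105,-0.01,0.092],0,0],[[-0.0105,-0.01,0.092],0,0]]'; python3 -c "
from h import *
rel(.587,-.009,.1265,71.7)
print(proj('scene',[[.587,-.009,.1265]]))
shot('scene','s3',195,140,95,72,8)
shot('top','t3',215,120,95,72,8)
import cv2
a=cv2.imread('pics/s3.png');b=cv2.imread('pics/t3.png')
cv2.imwrite('pics/c3.png',cv2.resize(np.hstack([a,b]),(800,303)))"
```

```text
t: 2.92
position: [0.5877, -0.0097, 0.1278]
eef_rot: [0.159, 0.987, 0.0, 0.001]
ft_force: [0.9, 0.6, 0.3]
width: 0.501
grasp_force: 0.0
shift [0.0009 0.0004 0.0013] turn 0.0001 pos [ 0.5877 -0.0097  0.1278] cur yaw 71.71 F [0.89 0.65 0.25] w 46.6 g 0.0 t 2.9167
[[230.82921913 180.94316929]]
```

View pics/c3.png

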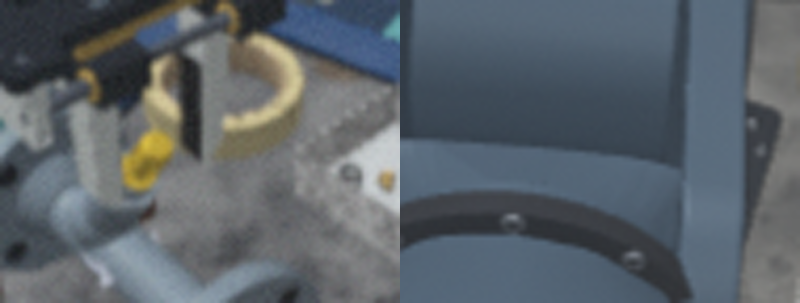

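The plug sits between the two fingers (left panel, yellow at (147,160)), while the top view is blocked by the arm. I close and then lift along the bore axis: 0.5 along tool +x (the lean direction), 0.866 up.

```bash
python3 -m creep '[[[0,0,0],0,-0.3],[[0,0,0],0,-0.8],[[0,0,0],0,-1],[[0,0,0],0,-1],[[0,0,0],0,-1],[[0,0,0],0,-1],[[0,0,0],0,-1],[[0,0,0],0,-1]]' 25;  python3 -m creep '[[[0.0025,0,-0.0043],0,-1],[[0.005,0,-0.0087],0,-1],[[0.0075,0,-0.013],0,-1],[[0.01,0,-0.0173],0,-1],[[0.0125,0,-0.0217],0,-1],[[0.015,0,-0.026],0,-1],[[0.0175,0,-0.0303],0,-1],[[0.02,0,-0.0346],0,-1]]';python3 -c "
from h import *
rel(.517,-.185,.055)"
```

```text
t: 3.68
position: [0.5872, -0.0094, 0.1268]
eef_rot: [0.159, 0.987, 0.0, 0.0]
ft_force: [1.7, 0.9, 0.8]
width: 0.16
grasp_force: 25.0
t: 4.35
position: [0.5677, -0.0031, 0.1617]
eef_rot: [0.159, 0.987, -0.0, -0.0]
ft_force: [-0.8, 0.3, 0.8]
width: 0.159
grasp_force: 25.0
shift [-0.009  -0.1886  0.1067] turn 0 pos [ 0.5677 -0.0031  0.1617] cur yaw 71.71 F [-0.79  0.29  0.8 ] w 14.8 g 25.0 t 4.35
```

```bash
python3 -m creep '[[[0.01,0,-0.02],0,-1],[[0.01,-0.025,-0.025],0,-1],[[0.005,-0.06,-0.025],0,-1],[[0.0,-0.095,-0.025],0,-1],[[-0.005,-0.13,-0.025],0,-1],[[-0.009,-0.165,-0.02],0,-1],[[-0.009,-0.189,-0.01],0,-1],[[-0.009,-0.189,0],0,-1]]'; python3 -m creep '[[[0,0,0.025],0,-1],[[0,0,0.05],0,-1],[[0,0,0.075],0,-1],[[0,0,0.095],0,-1],[[0,0,0.105],0,-1],[[0,0,0.105],0,-1],[[0,0,0.105],0,-1],[[0,0,0.105],0,-1]]';python3 -c "
from h import *
rel(.517,-.185,.055)
shot('scene','s4',230,130,95,72,8)"
```

```text
t: 5.02
position: [0.5162, -0.189, 0.1613]
eef_rot: [0.161, 0.987, -0.0, 0.0]
ft_force: [-0.1, 1.0, -0.2]
width: 0.162
grasp_force: 25.0
t: 5.68
position: [0.518, -0.1856, 0.0574]
eef_rot: [0.159, 0.987, -0.0, 0.001]
ft_force: [0.5, 0.5, -0.4]
width: 0.161
grasp_force: 25.0
shift [0.0011 0.0002 0.0024] turn 0 pos [ 0.518  -0.1856  0.0574] cur yaw 71.72 F [ 0.45  0.47 -0.44] w 15.0 g 25.0 t 5.6833
```

View pics/s4.png

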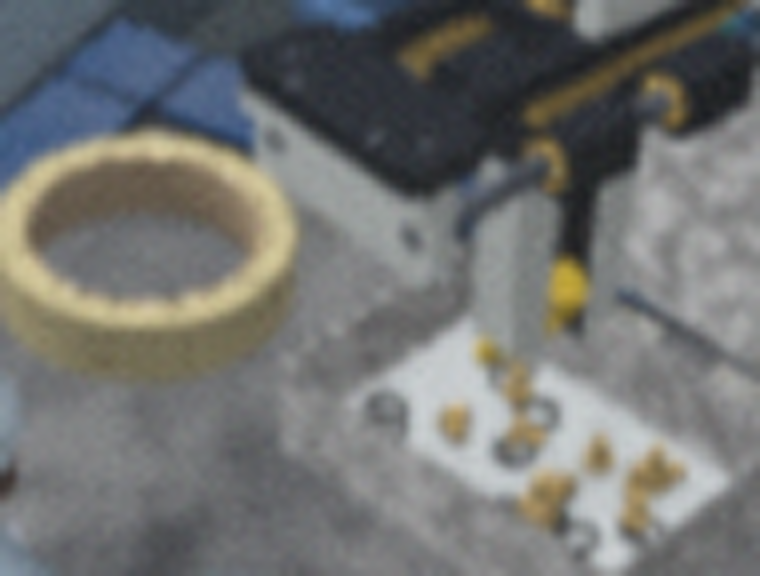

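The plug is held over the tin, its grip at (568,285) and shank tip at (487,350), both within the floor outline. I release it and retreat upwards.

```bash
python3 -m creep '[[[0,0,0.004],0,-1],[[0,0,0.005],0,-1],[[0,0,0.005],0,-0.4],[[0,0,0.005],0,-0.3],[[0,0,0.005],0,-0.3],[[0,0,0.005],0,-0.3],[[0,0,-0.02],0,-0.3],[[0,0,-0.055],0,-0.3]]'; python3 -m creep '[[[0,0,-0.04],0,0],[[0,0,-0.08],0,0],[[0,0.03,-0.09],0,0.4],[[0,0.06,-0.1],0,0.4],[[0,0.09,-0.1],0,0.4],[[0,0.12,-0.1],0,0.4],[[0,0.15,-0.1],0,0.4],[[0,0.17,-0.1],0,0.4]]'
python3 -c "
from h import *
rel(.4395,.046,.083)
shot('top','t5',230,150,150,112,5)
"
```

```text
t: 6.4
position: [0.5156, -0.1848, 0.1096]
eef_rot: [0.159, 0.987, 0.001, -0.003]
ft_force: [0.6, -0.5, 0.8]
width: 0.345
grasp_force: 0.0
t: 7.07
position: [0.571, -0.0217, 0.2114]
eef_rot: [0.158, 0.987, 0.0, 0.0]
ft_force: [-0.2, 0.5, 0.4]
width: 0.699
grasp_force: 0.0
shift [0.1461 0.0231 0.1284] turn 0 pos [ 0.571  -0.0217  0.2114] cur yaw 71.77 F [-0.17  0.51  0.36] w 65.0 g 0.0 t 7.0667
```

View pics/t5.png

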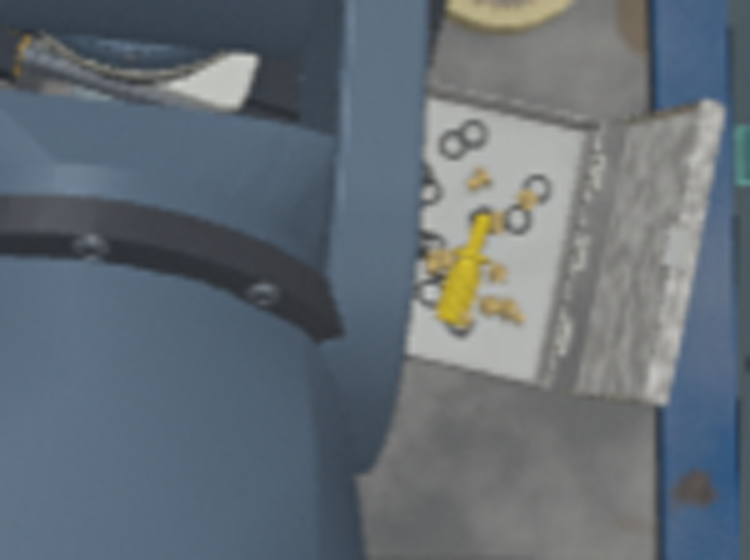

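The plug lies in the tin, at (465,270) in the crop. The fingers only ever point down, so I'll tilt the thermometer 30° in a light dial grip, using the rest's bore edge. Going to the dial now.

```bash
python3 -m creep '[[[0.03,0,0],0,0.4],[[0.06,0.005,0],0,0.4],[[0.09,0.01,0],0,0.4],[[0.12,0.013,0.02],0,0.4],[[0.146,0.016,0.04],0,0.4],[[0.146,0.016,0.05],0,0.4],[[0.146,0.016,0.05],0,0.4],[[0.146,0.016,0.05],0,0.4]]' 12
python3 -c "
from h import *
rel(.440,.046,.083)
shot('scene','s6',240,180,95,72,8)
"
```

```text
t: 7.78
position: [0.4374, 0.0368, 0.1616]
eef_rot: [0.159, 0.987, -0.0, 0.0]
ft_force: [0.5, 0.1, -0.1]
width: 0.702
grasp_force: 0.0
shift [0.0004 0.0096 0.0786] turn 0 pos [0.4374 0.0368 0.1616] cur yaw 71.71 F [ 0.52  0.1  -0.05] w 65.3 g 0.0 t 7.7833
```

View pics/s6.png

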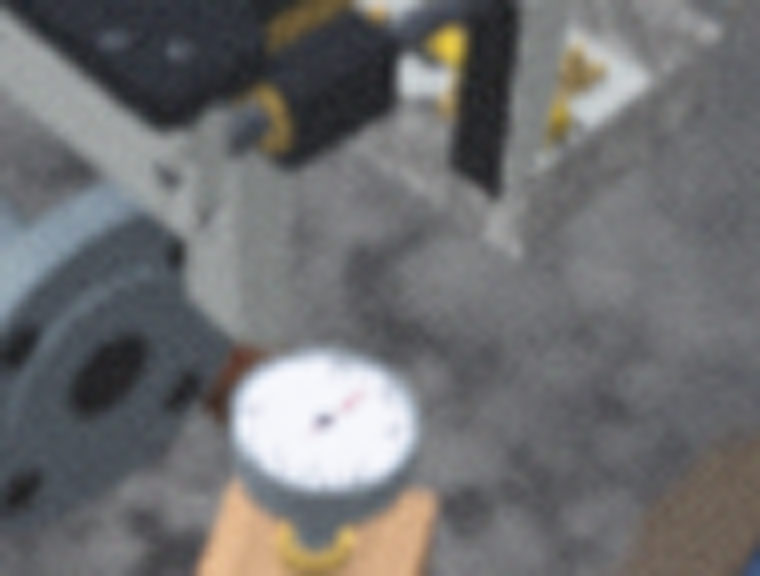

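The gripper hovers about 10 mm short in y over the dial (dial centre (325,420)). I correct, descend and grip.

```bash
python3 -m creep '[[[0,0.005,0],0,0.4],[[0,0.0095,0.015],0,0.4],[[0,0.0095,0.04],0,0.4],[[0,0.0095,0.06],0,0.4],[[0,0.0095,0.075],0,0.4],[[0,0.0095,0.0785],0,0.4],[[0,0.0095,0.0785],0,0.4],[[0,0.0095,0.0785],0,0.3]]' 12
python3 -m creep '[[[0,0,0],0,-0.2],[[0,0,0],0,-0.2],[[0,0,0],0,-0.2],[[0,0,0],0,-0.2],[[0,0,0],0,-0.4],[[0,0,0],0,-0.4],[[0,0,0],0,-0.4],[[0,0,0],0,-0.4]]' 12
python3 -c "
from h import *
rel(.440,.046,.083)"
```

```text
t: 8.5
position: [0.4408, 0.046, 0.0835]
eef_rot: [0.159, 0.987, 0.0, 0.001]
ft_force: [0.3, -0.3, 0.1]
width: 0.67
grasp_force: 0.0
t: 9.17
position: [0.4405, 0.046, 0.0833]
eef_rot: [0.159, 0.987, 0.0, 0.001]
ft_force: [-1.2, -0.9, 6.4]
width: 0.467
grasp_force: 12.0
shift [ 0.0005 -0.0001  0.0003] turn 0 pos [0.4405 0.046  0.0833] cur yaw 71.71 F [-1.16 -0.87  6.42] w 43.4 g 12.0 t 9.1667
```

```bash
python3 -m creep '[[[0,0,-0.007],0,-1],[[0,0,-0.014],0,-1],[[0,0,-0.021],0,-1],[[0,0,-0.028],0,-1],[[0,0,-0.035],0,-1],[[0,0,-0.042],0,-1],[[0,0,-0.048],0,-1],[[0,0,-0.048],0,-1]]' 12
python3 -c "
from h import *
rel(.440,.046,.131)
shot('scene','s7',230,150,110,82,7)"
```

```text
t: 9.83
position: [0.4406, 0.046, 0.132]
eef_rot: [0.159, 0.987, 0.0, 0.001]
ft_force: [-0.1, -0.1, -0.5]
width: 0.473
grasp_force: 12.0
shift [ 0.0005 -0.0002  0.001 ] turn 0 pos [0.4406 0.046  0.132 ] cur yaw 71.71 F [-0.06 -0.11 -0.49] w 44.0 g 12.0 t 9.8333
```

View pics/s7.png

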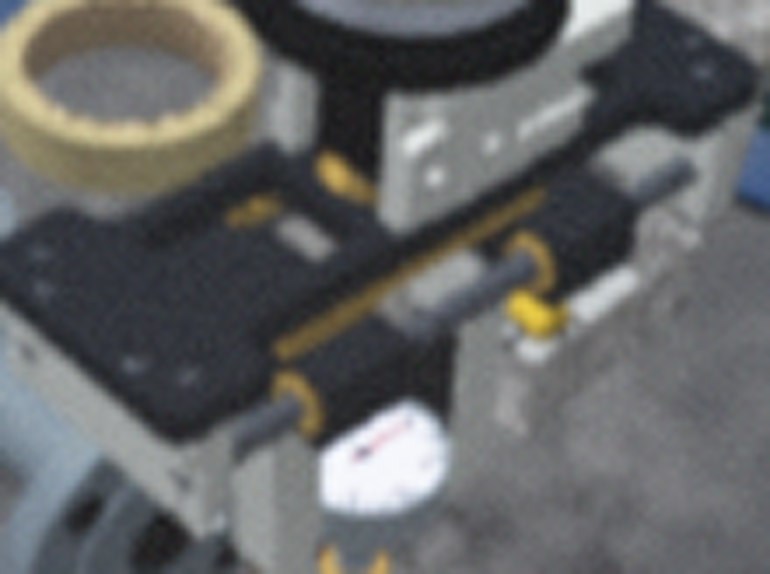

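I've now used all 10 views, so the rest goes by numbers. The last picture shows the dial held at (385,455) and the collar clear at (350,560). Now the tilt arc.

```bash
python3 -m creep '[[[0.0042,0,0],0,-1],[[0.0083,0,0],0,-1],[[0.0123,0,0.0004],0,-1],[[0.0163,0,0.0007],0,-1],[[0.02,0,0.0012],0,-1],[[0.024,0,0.002],0,-1],[[0.0278,0,0.003],0,-1],[[0.0315,0,0.004],0,-1]]' 8
python3 -c "
from h import *
s=ctrl.get_state();print(s['ft_force'],s['wrist_torque'])"
python3 -m creep '[[[0.0037,0,0.0013],0,-1],[[0.0073,0,0.0026],0,-1],[[0.0108,0,0.0042],0,-1],[[0.0143,0,0.0059],0,-1],[[0.0157,0,0.0067],0,-1],[[0.0157,0,0.0067],0,-1],[[0.0157,0,0.0067],0,-1],[[0.0157,0,0.0067],0,-1]]' 8
python3 -c "
from h import *
s=ctrl.get_state();print(s['ft_force'],s['wrist_torque'],s['position'],s['width'])"
```

```text
t: 10.55
position: [0.4096, 0.056, 0.1266]
eef_rot: [0.159, 0.987, -0.0, -0.0]
ft_force: [0.5, -0.1, -1.1]
width: 0.472
grasp_force: 8.0
[ 0.50298892 -0.12434354 -1.13502319] [-0.01285085 -0.1342096   0.01505518]
t: 11.22
position: [0.3953, 0.0607, 0.1201]
eef_rot: [0.159, 0.987, -0.0, 0.0]
ft_force: [-0.7, 0.1, -1.2]
width: 0.468
grasp_force: 8.0
[-0.70622341  0.14459563 -1.15771564] [-0.02808899 -0.01258651 -0.00502984] [0.39525714 0.06074729 0.12007362] 0.46807094130727867
```

```bash
python3 -m creep '[[[0,0,0],0,-1],[[0,0,0],0,-1],[[0.005,0,-0.009],0,-1],[[0.01,0,-0.018],0,-1],[[0.015,0,-0.03],0,-1],[[0.015,0,-0.05],0,-1],[[0.015,0,-0.07],0,-1],[[0.015,0,-0.08],0,-1]]' 40
python3 -m creep '[[[0,0,-0.01],0,-1],[[0,0,-0.02],0,-1],[[0,0,-0.02],0,-1],[[0,0,-0.02],0,-1],[[0,0,-0.02],0,-1],[[0,0,-0.02],0,-1],[[0,0,-0.02],0,-1],[[0,0,-0.02],0,-1]]'
python3 - <<'E'
from h import *
np.set_printoptions(precision=2,suppress=True,linewidth=200)
rel(.5454,.0051,.2026,71.7)
s=ctrl.get_state(); P=s['position']+[0,0,.019]; lx=R.from_quat(s['eef_rot']).as_matrix()[:,0]
im=sum(ctrl.grab_frame('scene').astype(float) for _ in range(4))/4
np.save('im1.npy',im)
hsv=cv2.cvtColor(im.astype(np.uint8),cv2.COLOR_BGR2HSV)
uv=proj('scene',[P])[0]; print('P uv',uv)
m=cv2.inRange(hsv,(15,110,90),(35,255,255)); n,l,st,c=cv2.connectedComponentsWithStats(m)
for i in range(1,n):
    if st[i,4]>8 and abs(c[i]-uv).max()<70: print('yellow',st[i],c[i])
for th in (0,20,25,30,35):
    a=lx*np.sin(np.radians(th))+np.array([0,0,np.cos(np.radians(th))])
    print(th,proj('scene',[P+8e-3*a,P-a*.037,P-a*.065,P-a*.095]).round(1).tolist())
E
```

```text
t: 11.88
position: [0.381, 0.0657, 0.2029]
eef_rot: [0.159, 0.987, 0.0, 0.001]
ft_force: [0.3, 0.1, -0.5]
width: 0.466
grasp_force: 40.0
t: 12.55
position: [0.3807, 0.0655, 0.2197]
eef_rot: [0.159, 0.987, -0.0, -0.0]
ft_force: [0.0, 0.8, -0.8]
width: 0.467
grasp_force: 40.0
shift [-0.18 -0.01  0.02] turn 0.0001 pos [0.38 0.07 0.22] cur yaw 71.71 F [ 0.02  0.75 -0.8 ] w 43.5 g 40.0 t 12.55
P uv [311.29 200.69]
yellow [309 146  10   7  29] [311.97 149.28]
yellow [294 154   7   4  17] [297.06 155.41]
yellow [329 154  15   9  20] [336.3 157.8]
yellow [339 161   8   9  24] [343.25 164.21]
yellow [303 168  16  11  37] [310.38 173.54]
yellow [303 182   7  10  26] [306.92 185.85]
0 [[311.8, 197.0], [308.9, 216.8], [307.2, 228.2], [305.4, 239.8]]
20 [[313.1, 198.2], [303.5, 211.6], [298.1, 219.2], [292.7, 226.9]]
25 [[313.3, 198.5], [302.3, 210.1], [296.1, 216.6], [289.8, 223.2]]
30 [[313.6, 198.9], [301.2, 208.5], [294.2, 214.0], [287.1, 219.4]]
35 [[313.8, 199.3], [300.1, 206.9], [292.4, 211.2], [284.6, 215.5]]
```

```bash
python3 - <<'E'
from h import *
im=np.load('im1.npy'); g=im.mean(2)
print('     ',' '.join(f'{c:3d}' for c in range(276,316)))
for r in range(200,236): print(r,' ',' '.join(f'{int(v):3d}' for v in g[r,276:316]))
s=ctrl.get_state();P=s['position']+[0,0,.019];M=R.from_quat(s['eef_rot']).as_matrix()
print(proj('scene',[P+M[:,1]*y+M[:,0]*x+M[:,2]*.019 for y in(.022,.039) for x in(-.0075,.0075)]).round(1).tolist())
E
```

```text
276 277 278 279 280 281 282 283 284 285 286 287 288 289 290 291 292 293 294 295 296 297 298 299 300 301 302 303 304 305 306 307 308 309 310 311 312 313 314 315
200   126 131 130 140 149 153 158 158 160 155 132 103  96 115 147 149 132 127 125 131 145 152 152 151 133 125 125 124 124 122 138 183 217 222 221 207 168 137 143 194
201   126 127 127 128 135 145 153 157 158 157 151 132 129 137 151 146 133 125 123 133 146 153 153 152 134 124 125 124 125 124 143 192 219 224 221 210 195 191 192 213
202   117 118 122 124 126 130 143 153 155 157 152 147 154 155 155 146 130 125 126 131 147 151 153 150 134 124 124 124 125 123 144 200 220 221 222 220 217 219 219 220
203   110 114 121 124 126 126 132 140 147 153 151 152 157 158 157 144 129 123 124 135 147 153 153 148 132 123 125 125 124 121 147 203 221 223 221 223 222 221 222 221
204   110 115 120 124 124 127 124 127 133 142 150 150 154 158 155 140 127 124 136 141 148 153 153 146 134 126 126 126 124 122 147 207 222 221 223 222 221 222 222 223
205   113 114 118 122 119 123 123 123 121 130 139 147 155 157 153 138 124 136 152 149 149 151 150 147 132 125 
[... 4400 characters left out ...]
3 113 111 115 124 124 123 116 117 118 116 112 111 110 107 104 103 103 106 108 109 109 108 105 107 104  98  98  98  94  91  93  91  89  86
233    98  99 102 101 102 109 111 113 117 122 124 124 121 122 121 122 119 118 116 112 106 105 105 108 108 107 107 106 106 102 103 103  98  97  98  95  91  92  94  96
234    82  85  90  90  98 100 106 111 118 121 122 121 124 122 124 122 123 123 122 119 115 113 114 112 111 107 105 104 102 102 102 101 100  99  98  98  93  91  96 100
235    75  78  86  93  98 105 102 110 116 120 120 121 123 124 125 125 125 123 124 123 123 122 119 116 113 110 105  98  99  97  98 101  98  98  97  97  92  88  96 101
[[297.0, 212.7], [303.6, 218.0], [289.2, 217.7], [295.9, 223.1]]
```

```bash
python3 -m creep '[[[-0.03,-0.002,0],0,-1],[[-0.06,-0.004,0],0,-1],[[-0.09,-0.006,0],0,-1],[[-0.12,-0.008,0],0,-1],[[-0.15,-0.01,0],0,-1],[[-0.17,-0.01,0],0,-1],[[-0.176,-0.01,0.01],0,-1],[[-0.176,-0.01,0.02],0,-1]]' 40
python3 -m creep '[[[0,0,0],0,-1],[[0,0,0],0,-1],[[0,0,0],0,-1],[[0,0,0],0,-1],[[0,0,0],0,-1],[[0,0,0],0,-1],[[0,0,0],0,-1],[[0,0,0],0,-1]]' 40
python3 - <<'E'
from h import *
rel(.5464,.0047,.1974,71.7)
s=ctrl.get_state();P=s['position']+[0,0,.019];lx=R.from_quat(s['eef_rot']).as_matrix()[:,0]
im=sum(ctrl.grab_frame('scene').astype(float) for _ in range(4))/4; np.save('im2.npy',im); g=im.mean(2)
for th in (28,31,34):
    a=lx*np.sin(np.radians(th))+np.array([0,0,np.cos(np.radians(th))]); print(th,proj('scene',[P-a*.065,P-a*.095]).round(1).tolist())
m=np.array([.6,-.013,.122]); zp=np.array([-.4747,.157,.866]); yp=np.array([.314,.949,0]); xp=np.cross(yp,zp)
print('mouth',proj('scene',[m]),'rim',proj('scene',[m+.012*(np.cos(t)*xp+np.sin(t)*yp) for t in np.arange(8)*np.pi/4]).round(0).tolist())
print('     ',' '.join(f'{c:3d}' for c in range(212,242)))
for r in range(166,200): print(r,' ',' '.join(f'{int(v):3d}' for v in g[r,212:242]))
E
```

```text
t: 13.42
position: [0.5455, 0.0004, 0.1989]
eef_rot: [0.159, 0.987, 0.0, 0.0]
ft_force: [-1.0, -0.7, -2.2]
width: 0.464
grasp_force: 40.0
t: 14.08
position: [0.5449, 0.0008, 0.2002]
eef_rot: [0.159, 0.987, 0.0, 0.0]
ft_force: [0.4, 0.3, -0.8]
width: 0.464
grasp_force: 40.0
shift [-0.0002  0.0042  0.0028] turn 0.0001 pos [0.5449 0.0008 0.2002] cur yaw 71.71 F [ 0.38  0.3  -0.84] w 43.1 g 40.0 t 14.0833
28 [[235.8, 170.1], [231.8, 176.5]]
31 [[234.8, 168.7], [230.4, 174.6]]
34 [[233.9, 167.3], [229.2, 172.6]]
mouth [[226.77485709 179.26817844]] rim [[224.0, 175.0], [221.0, 178.0], [222.0, 182.0], [226.0, 184.0], [230.0, 184.0], [232.0, 181.0], [231.0, 177.0], [228.0, 174.0]]
      212 213 214 215 216 217 218 219 220 221 222 223 224 225 226 227 228 229 230 231 232 233 234 235 236 237 238 239 240 241
166   103  94  91  87  90  88  90  91  90  85  69  56  54  69  91 110 125 136 146 147 143 130 122 122 122 123 123 118 108 103
167    81  80  79  80  78  80  78  81  81  72  58  57  73  93 109 112 116 126 137 142 144 130 125 124 122 122 124 118 120 125
168    77  75  75  76  72  68  67  72  7
[... 3291 characters left out ...]
74  82  94 107 111 118 126 136 133 131 129 128 127 123 122 119 118 115
195   106 104 100  99  96  91  80  77  75  74  75  83  94 112 122 125 120 116 128 147 141 129 127 125 124 124 118 113 113 113
196   102  95  88  90  88  87  84  83  84  87 102 114 126 138 137 135 127 118 126 144 143 128 124 124 121 116 111 108 110 109
197    98  97  85  81  81  83  84  92 104 119 133 142 149 146 146 138 135 128 123 129 134 125 120 118 112 104 103 102 106 106
198    94 100  90  84  87  94 104 116 129 144 154 156 155 149 146 144 138 134 130 127 124 117 114 109 100  97  95 100 102 104
199    88  97 105 102 105 113 127 135 143 152 156 157 157 153 149 147 146 143 136 130 126 117 109 102  98  95  98 103 105 101
```

The bore shows as a dark spot at (226.3,179.2), against a prediction of (226.8,179.3), and the stem matches a tilt of about 31°. Insertion starts with a reduced grip.

```bash
python3 -m creep '[[[0,0.0042,0.0028],0,-1],[[0,0.0042,0.0028],0,-1],[[-0.0013,0.0042,0.005],0,-1],[[-0.0025,0.0042,0.0071],0,-1],[[-0.0038,0.0042,0.0093],0,-1],[[-0.005,0.0042,0.0115],0,-1],[[-0.006,0.0042,0.0132],0,-1],[[-0.006,0.0042,0.0132],0,-1]]' 15
python3 -m creep '[[[-0.0005,0,0.0009],0,-1],[[-0.001,0,0.0017],0,-1],[[-0.0015,0,0.0026],0,-1],[[-0.002,0,0.0035],0,-1],[[-0.0025,0,0.0043],0,-1],[[-0.003,0,0.0052],0,-1],[[-0.0035,0,0.0061],0,-1],[[-0.004,0,0.0069],0,-1]]' 15
python3 - <<'E'
from h import *
rel(.581,-.0067,.1376,71.7); print(ctrl.get_state()['wrist_torque'])
E
```

```text
t: 14.95
position: [0.5519, 0.0028, 0.1864]
eef_rot: [0.159, 0.987, -0.0, -0.0]
ft_force: [-0.0, 0.2, -0.6]
width: 0.47
grasp_force: 15.0
t: 15.62
position: [0.5557, 0.0016, 0.1798]
eef_rot: [0.159, 0.987, 0.0, -0.0]
ft_force: [0.4, 0.5, 0.1]
width: 0.471
grasp_force: 15.0
shift [-0.0266  0.      0.0422] turn 0.0001 pos [0.5557 0.0016 0.1798] cur yaw 71.71 F [0.37 0.51 0.06] w 43.8 g 15.0 t 15.6167
[ 0.03551219  0.02441265 -0.00839644]
```

```bash
python3 -m creep '[[[-0.0008,0,0.0013],0,-1],[[-0.0016,0,0.0026],0,-1],[[-0.0024,0,0.0039],0,-1],[[-0.0032,0,0.0052],0,-1],[[-0.004,0,0.0065],0,-1],[[-0.0048,0,0.0078],0,-1],[[-0.0056,0,0.0091],0,-1],[[-0.0062,0,0.0103],0,-1]]' 12
python3 - <<'E'
from h import *
rel(.581,-.0067,.1376,71.7); print(ctrl.get_state()['wrist_torque'])
s=ctrl.get_state();P=s['position']+[0,0,.019]
im=sum(ctrl.grab_frame('scene').astype(float) for _ in range(4))/4; np.save('im3.npy',im); g=im.mean(2)
print('     ',' '.join(f'{c:3d}' for c in range(216,242)))
for r in range(164,188): print(r,' ',' '.join(f'{int(v):3d}' for v in g[r,216:242]))
E
```

```text
t: 16.28
position: [0.5617, -0.0004, 0.1695]
eef_rot: [0.159, 0.987, 0.0, -0.0]
ft_force: [-0.2, 0.6, -0.2]
width: 0.469
grasp_force: 12.0
shift [-0.0204  0.0001  0.0319] turn 0.0001 pos [ 5.617e-01 -4.000e-04  1.695e-01] cur yaw 71.71 F [-0.24  0.56 -0.17] w 43.6 g 12.0 t 16.2833
[ 0.07630745  0.03896145 -0.01975816]
      216 217 218 219 220 221 222 223 224 225 226 227 228 229 230 231 232 233 234 235 236 237 238 239 240 241
164   104 104 102 106 129 144 149 150 146 131 123 122 122 123 122 131 166 199 214 220 217 206 184 172 183 212
165   101  99  97 105 124 144 149 148 145 128 121 123 123 121 122 127 156 196 216 219 220 217 215 211 215 218
166    89  89  88  94 118 140 149 148 146 130 121 122 124 124 122 130 166 203 219 219 220 219 220 221 221 220
167    79  78  79  86 114 142 146 149 145 134 126 123 122 123 123 131 169 208 214 218 219 220 221 220 220 219
168    71  67  65  79 111 141 148 149 147 137 127 124 125 123 121 123 150 190 202 214 218 217 219 219 220 221
169    62  48  48  64  99 135 146 149 148 141 128 123 122 123 122 121 125 161 185 205 215 205 212 216 220 220
170    46 
[... 1269 characters left out ...]
 127 120 123 124 124 124 125 125 126 128
182    95 113 145 154 151 148 147 148 144 132 115 111 127 142 145 142 130 127 128 129 129 128 127 128 127 128
183   114 128 148 153 150 139 137 138 139 138 134 134 142 147 143 138 134 132 129 133 129 131 130 129 129 128
184   134 136 142 152 149 139 122 118 125 132 136 139 139 134 133 131 134 130 131 131 129 131 128 129 128 128
185   132 127 128 137 147 140 124 108 103 109 116 119 121 119 121 125 128 132 134 132 132 131 132 130 133 129
186   127 120 118 123 133 142 133 118 102  95  98  98 106 114 127 120 127 132 132 130 130 130 130 130 130 130
187   123 115 112 110 122 137 145 137 124 112 108 111 117 127 124 101 118 130 127 126 126 128 128 129 129 129
```

```bash
python3 -m creep '[[[0,0.0005,0],0,-1],[[0,0.001,0],0,-1],[[0,0.0015,0],0,-1],[[0,0.002,0],0,-1],[[0,0.002,0],0,-1],[[0,0.002,0],0,-1],[[0,0.002,0],0,-1],[[0,0.002,0],0,-1]]' 12
python3 -m creep '[[[0,-0.001,0],0,-1],[[0,-0.002,0],0,-1],[[0,-0.003,0],0,-1],[[0,-0.004,0],0,-1],[[0,-0.004,0],0,-1],[[0,-0.004,0],0,-1],[[0,-0.004,0],0,-1],[[0,-0.004,0],0,-1]]' 12
```

```text
t: 17.15
position: [0.5621, 0.0014, 0.1697]
eef_rot: [0.159, 0.987, -0.0, -0.0]
ft_force: [-2.4, -2.4, -0.0]
width: 0.47
grasp_force: 12.0
t: 17.82
position: [0.5611, -0.0019, 0.1698]
eef_rot: [0.159, 0.987, 0.0, 0.0]
ft_force: [0.2, 4.3, 0.2]
width: 0.469
grasp_force: 12.0
```

The lateral forces of −2.4 and +4.3 N, with no axial force, show that the stem is captured in the bore. I recentre and continue down.

```bash
python3 -m creep '[[[0,0.0022,0],0,-1],[[-0.0012,0.0022,0.0019],0,-1],[[-0.0024,0.0022,0.0038],0,-1],[[-0.0036,0.0022,0.0057],0,-1],[[-0.0048,0.0022,0.0076],0,-1],[[-0.006,0.0022,0.0095],0,-1],[[-0.0072,0.0022,0.0114],0,-1],[[-0.0084,0.0022,0.0133],0,-1]]' 12
python3 -c "
from h import *
rel(.581,-.0067,.1376,71.7); print(ctrl.get_state()['wrist_torque'])"
```

```text
t: 18.48
position: [0.5697, -0.0029, 0.156]
eef_rot: [0.159, 0.987, -0.0, -0.0]
ft_force: [0.4, -0.2, -0.7]
width: 0.472
grasp_force: 12.0
shift [-0.012  -0.      0.0184] turn 0.0001 pos [ 0.5697 -0.0029  0.156 ] cur yaw 71.71 F [ 0.39 -0.18 -0.73] w 43.9 g 12.0 t 18.4833
[-0.02364429  0.10374937 -0.02062056]
```

```bash
python3 -m creep '[[[-0.0011,0,0.0018],0,-1],[[-0.0022,0,0.0036],0,-1],[[-0.0033,0,0.0054],0,-1],[[-0.0044,0,0.0072],0,-1],[[-0.0055,0,0.009],0,-1],[[-0.0066,0,0.0108],0,-1],[[-0.0077,0,0.0124],0,-1],[[-0.0085,0,0.0138],0,-1]]' 12
python3 -c "
from h import *
rel(.581,-.0067,.1376,71.7); print(ctrl.get_state()['wrist_torque'])"
```

```text
t: 19.15
position: [0.5777, -0.0055, 0.1423]
eef_rot: [0.159, 0.987, -0.0, -0.0]
ft_force: [-0.9, -0.4, -0.8]
width: 0.469
grasp_force: 12.0
shift [-0.0035 -0.0001  0.0047] turn 0.0001 pos [ 0.5777 -0.0055  0.1423] cur yaw 71.71 F [-0.86 -0.45 -0.83] w 43.6 g 12.0 t 19.15
[-0.1267869   0.15751346 -0.02405366]
```

```bash
python3 -m creep '[[[-0.0004,0,0.0007],0,-1],[[-0.0009,0,0.0014],0,-1],[[-0.0013,0,0.0021],0,-1],[[-0.0017,0,0.0028],0,-1],[[-0.0022,0,0.0035],0,-1],[[-0.0026,0,0.0042],0,-1],[[-0.003,0,0.0049],0,-1],[[-0.003,0,0.0049],0,-1]]' 12
python3 -c "
from h import *
rel(.581,-.0067,.1376,71.7); print(ctrl.get_state()['wrist_torque'])"
python3 -m creep '[[[-0.0003,0,0.0005],0,-1],[[-0.0005,0,0.0009],0,-1],[[-0.0008,0,0.0013],0,-1],[[-0.001,0,0.0017],0,-1],[[-0.001,0,0.0017],0,-1],[[-0.001,0,0.0017],0,-1],[[-0.001,0,0.0017],0,-1],[[-0.001,0,0.0017],0,-1]]' 12
python3 -c "
from h import *
rel(.581,-.0067,.1376,71.7); print(ctrl.get_state()['wrist_torque'])"
```

```text
t: 19.82
position: [0.5804, -0.006, 0.1385]
eef_rot: [0.159, 0.987, 0.0, -0.0]
ft_force: [-6.0, 2.6, 10.1]
width: 0.468
grasp_force: 12.0
shift [-0.0008 -0.0005  0.0009] turn 0.0002 pos [ 0.5804 -0.006   0.1385] cur yaw 71.72 F [-5.96  2.59 10.07] w 43.6 g 12.0 t 19.8167
[ 0.41577898  1.08356699 -0.04843365]
t: 20.48
position: [0.5817, -0.0063, 0.1374]
eef_rot: [0.159, 0.987, 0.0, 0.0]
ft_force: [-7.4, 2.2, 12.9]
width: 0.471
grasp_force: 12.0
shift [ 0.0005 -0.0006 -0.0002] turn 0.0002 pos [ 0.5817 -0.0063  0.1374] cur yaw 71.72 F [-7.37  2.17 12.91] w 43.8 g 12.0 t 20.4833
[0.46164062 1.14228397 0.00805509]
```

About 15 N along the bore at the predicted depth: the collar is seated. I release and lift clear.

```bash
python3 -m creep '[[[0.0005,0,-0.0009],0,-1],[[0.001,0,-0.0017],0,0.0],[[0.001,0,-0.0017],0,0.4],[[0.001,0,-0.0017],0,0.6],[[0.001,0,-0.0017],0,0.6],[[0.001,0,-0.0017],0,0.6],[[0.001,0,-0.0017],0,0.6],[[0.001,0,-0.0017],0,0.6]]' 12
python3 -m creep '[[[0,0,-0.01],0,0.6],[[0,0,-0.03],0,0.6],[[0,0,-0.055],0,0.6],[[0,0,-0.08],0,0.6],[[0.03,0,-0.1],0,0.6],[[0.06,0,-0.11],0,0.6],[[0.1,0,-0.11],0,0.6],[[0.14,0,-0.11],0,0.6]]' 12
python3 -m creep '[[[0.03,0.03,0],0,0.6],[[0.05,0.06,0],0,0.6],[[0.07,0.09,0],0,0.6],[[0.07,0.12,0],0,0.6],[[0.07,0.15,0],0,0.6],[[0.07,0.18,0],0,0.6],[[0.07,0.21,0],0,0.6],[[0.07,0.21,0],0,0.6]]' 12
python3 - <<'E'
from h import *
m=np.array([.6,-.013,.122]); zp=np.array([-.4747,.157,.866]); c=m+.048*zp
for n in('scene','top'):
    im=sum(ctrl.grab_frame(n).astype(float) for _ in range(3))/3; np.save(f'f_{n}.npy',im)
    hsv=cv2.cvtColor(im.astype(np.uint8),cv2.COLOR_BGR2HSV); uv=proj(n,[c])[0]
    mk=cv2.inRange(hsv,(0,0,185),(180,60,255)); k,l,st,ce=cv2.connectedComponentsWithStats(mk)
    print(n,'expected dial',uv,'collar',proj(n,[m+.003*zp])[0])
    for i in range(1,k):
        if st[i,4]>40 and abs(ce[i]-uv).max()<50: print(' white',st[i],ce[i])
    mk=cv2.inRange(hsv,(15,100,80),(35,255,255)); k,l,st,ce=cv2.connectedComponentsWithStats(mk)
    for i in range(1,k):
        if st[i,4]>6: print(' yellow',st[i],ce[i],'z=.01 ->',atz(n,ce[i],.01).round(3))
rel(.3,.3,.2)
E
```

```text
t: 21.15
position: [0.5805, -0.0064, 0.1375]
eef_rot: [0.159, 0.987, -0.0, -0.0]
ft_force: [0.3, -0.4, 1.2]
width: 0.8
grasp_force: 0.0
t: 21.82
position: [0.4464, 0.0378, 0.2487]
eef_rot: [0.159, 0.987, 0.0, 0.001]
ft_force: [0.5, 0.6, 0.3]
width: 0.802
grasp_force: 0.0
t: 22.48
position: [0.448, 0.2626, 0.2482]
eef_rot: [0.158, 0.987, 0.001, 0.0]
ft_force: [0.1, -0.0, 0.4]
width: 0.799
grasp_force: 0.0
scene expected dial [233.43026615 169.72630636] collar [227.17181928 178.69881929]
 white [222 153  18  21 170] [230.47058824 163.52941176]
 white [219 184  15   9  41] [226.09756098 187.87804878]
 yellow [293 183  18  15 131] [301.93129771 190.44274809] z=.01 -> [ 0.497 -0.179  0.01 ]
 yellow [180 197   7   9  43] [183.3255814  201.20930233] z=.01 -> [0.717 0.003 0.01 ]
 yellow [233 206   6   4  14] [235.35714286 207.28571429] z=.01 -> [ 0.603 -0.045  0.01 ]
 yellow [158 209  59  36 200] [183.27 228.44] z=.01 -> [0.664 0.071 0.01 ]
 yellow [238 212   3   5  11] [239.27272727 214.45454545] z=.01 -> [ 0.582 -0.031  0.01 ]
top expected dial [249.92515405 163.19277207] collar [253.40498496 156.49720219]
 white [242 157  15  15 116] [249.1637931  163.71551724]
 yellow [181 122   7   7  43] [184.11627907 124.88372093] z=.01 -> [0.703 0.162 0.01 ]
 yellow [316 193  14  22 134] [322.20149254 204.15671642] z=.01 -> [ 0.501 -0.179  0.01 ]
 yellow [327 210   6   2   8] [329.   210.75] z=.01 -> [ 0.485 -0.196  0.01 ]
shift [ 0.1527 -0.0065  0.048 ] turn 0 pos [0.4469 0.2581 0.248 ] cur yaw 71.66 F [ 0.11 -0.37  0.05] w 74.3 g 0.0 t 22.7833
```

```bash
python3 -m creep '[[[0.03,0.02,0],0,0.6],[[0.06,0.04,0],0,0.6],[[0.09,0.06,0],0,0.6],[[0.12,0.08,0],0,0.6],[[0.15,0.1,0],0,0.6],[[0.18,0.12,0],0,0.6],[[0.21,0.14,0],0,0.6],[[0.24,0.16,0],0,0.6]]'
python3 -m creep '[[[0.01,0.01,0],0,0.6],[[0.02,0.02,0],0,0.6],[[0.03,0.03,0],0,0.6],[[0.04,0.04,0],0,0.6],[[0.05,0.05,0],0,0.6],[[0.05,0.05,0],0,0.6],[[0.05,0.05,0],0,0.6],[[0.05,0.05,0],0,0.6]]'
python3 - <<'E'
from h import *
m=np.array([.6,-.013,.122]); zp=np.array([-.4747,.157,.866]);yp=np.array([.314,.949,0]); xp=np.cross(yp,zp)
for n in('scene','top'):
    im=sum(ctrl.grab_frame(n).astype(float) for _ in range(3))/3
    hsv=cv2.cvtColor(im.astype(np.uint8),cv2.COLOR_BGR2HSV); c=m+.048*zp
    mk=cv2.inRange(hsv,(0,0,185),(180,60,255)); k,l,st,ce=cv2.connectedComponentsWithStats(mk)
    for d in(0,.003,.006,.01):
        r=proj(n,[c+d*zp+.02*(np.cos(t)*xp+np.sin(t)*yp) for t in np.arange(24)*np.pi/12]); print(n,d,r.mean(0).round(1),r.min(0).round(1),r.max(0).round(1))
    for i in range(1,k):
        if st[i,4]>40 and abs(ce[i]-proj(n,[c])[0]).max()<50: print(' white',st[i],ce[i])
rel(.144,.53,.2)
E
```

```text
t: 23.45
position: [0.2684, 0.4867, 0.2481]
eef_rot: [0.159, 0.987, 0.0, 0.0]
ft_force: [0.8, 0.6, 0.1]
width: 0.798
grasp_force: 0.0
t: 24.12
position: [0.238, 0.5489, 0.2475]
eef_rot: [0.159, 0.987, -0.0, 0.0]
ft_force: [-0.3, 0.6, -0.5]
width: 0.797
grasp_force: 0.0
scene 0 [233.4 169.8] [223.7 160.6] [243. 179.]
scene 0.003 [233.8 169.1] [224.1 160. ] [243.4 178.4]
scene 0.006 [234.3 168.5] [224.6 159.3] [243.9 177.8]
scene 0.01 [234.9 167.7] [225.1 158.5] [244.5 176.9]
 white [225 163  19  19 256] [234.11328125 171.71875   ]
top 0 [249.9 163.2] [240.4 153.9] [259.5 172.3]
top 0.003 [249.7 163.6] [240.1 154.4] [259.3 172.8]
top 0.006 [249.5 164.1] [239.8 154.8] [259.1 173.3]
top 0.01 [249.1 164.7] [239.5 155.4] [258.8 174. ]
shift [ 0.0831 -0.0476  0.0477] turn 0 pos [0.2378 0.5491 0.2478] cur yaw 71.69 F [-1.13  0.01 -0.75] w 74.4 g 0.0 t 24.4167
```

```bash
python3 - <<'E'
from h import *
p,g=tri((249.2,163.7),(234.1,171.7)); m=np.array([.6,-.013,.122]); zp=np.array([-.4747,.157,.866])
q=p-m; print(p,g,'axial',q@zp,'off-axis',q-(q@zp)*zp)
E
```

```text
[ 0.57597536 -0.00429943  0.16004131] 0.0017534018585192296 axial 0.04571425948996091 off-axis [-0.00232408  0.00152343 -0.00154724]
```

```bash
python3 -c "
from bench import ctrl
print(ctrl.job_done())"
```

```text
the job is handed in; nothing more can be done
None
```

The job is handed in at about 24 s of the 66 s allowed: the yellow plug is in the tin, and by contact force (about 15 N) and both cameras (to about 2 mm) the thermometer is seated in the pocket and released; the bench gave no verdict.

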